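# Find the loaded reference bottle by weight and feed it to the analyser

## Task

One of the three identical bottles leaning in the rack holds the solid reference block; the other two are empty. They can only be told apart by weight: find the heavy one, set it down upright in the square recess of the analyser's pulled-out tray without dropping it, then push the tray fully home until it meets its stop. At the end the two empty bottles must lean in their own places in the rack; do not disturb the jars and the dish.

Things in the scene. Friction and masses are not known exactly. Their poses are not given: they have to be found in the camera images.
- bottle_a: opaque white square bottle, round red cap, one of three that look identical. Body 46 x 46 mm, 92 mm tall; cap 40 mm across on top; 115 mm in all. Origin: centre of its underside; z along the bottle to the cap, x and y square to its flat sides. Empty 0.1 to 0.18 kg, with the reference block inside 0.3 to 0.6 kg; which one is loaded differs each time and cannot be seen.
- bottle_b: opaque white square bottle, round red cap, one of three that look identical. Body 46 x 46 mm, 92 mm tall; cap 40 mm across on top; 115 mm in all. Origin: centre of its underside; z along the bottle to the cap, x and y square to its flat sides. Empty 0.1 to 0.18 kg, with the reference block inside 0.3 to 0.6 kg; which one is loaded differs each time and cannot be seen.
- bottle_c: opaque white square bottle, round red cap, one of three that look identical. Body 46 x 46 mm, 92 mm tall; cap 40 mm across on top; 115 mm in all. Origin: centre of its underside; z along the bottle to the cap, x and y square to its flat sides. Empty 0.1 to 0.18 kg, with the reference block inside 0.3 to 0.6 kg; which one is loaded differs each time and cannot be seen.
- rack: fixed grey rack, base 130 x 310 mm. Origin: under the base's middle. Three places at its y = -105, 0, 105 mm; a bottle in each leans 29 deg, cap towards rack -x, underside centre at x 30, z 32 mm. A place has a foot ledge, a back rest (-x side) 47 mm up the bottle, 5 mm cheeks 28 mm up it with 2 mm play; open above, so lifting straight up frees the bottle at once.
- analyser: fixed white bench analyser, 300 mm wide (x), 300 mm deep (y), 207 mm tall. Origin: on the table under the middle of its front face, which looks along its -y. The bay in the front is 90 mm wide, 95 mm deep, its roof 165 mm above the table. A grey apron 100 mm wide and 18 mm high runs 200 mm out of the front under the tray.
- tray: dark tray, plate 80 x 130 x 10 mm, on the apron; axes as the analyser's, slides only along their y. Origin: underside of the plate below the recess, 18 mm above the table. It starts pulled out, origin 80 to 100 mm in front of the front face, and meets its hidden stop with the origin about 30 mm behind that face. Friction about 2 N; it stays where it is left.
- tray_seat (a point): middle of the tray's square recess, on its floor, 28 mm above the table. The recess is 56 x 56 mm, sides along the tray's x and y, inside a blue rim 6 mm high and 6 mm thick. Axes are those of the tray.
- tray_handle (a point): middle of the top edge of the tray's upright blue handle plate: 60 mm wide (along tray x), 10 mm thick, 48 mm tall above the tray plate, standing 85 mm from the recess's middle on the side away from the analyser. Top edge 76 mm above the table.
- jar_1: bystander: amber jar with red cap, 52 mm across, 75 mm tall, origin at its underside. Leave alone.
- jar_2: bystander: amber jar with red cap, 52 mm across, 75 mm tall, origin at its underside. Leave alone.
- dish: bystander: small aluminium dish, 84 mm across, 28 mm tall, origin at its underside. Leave alone.
Not all that is in view belongs to the job. Leave any pink look-alike of the bottle_c alone.

How it is judged:
By the outcome, as a careful person would: the job done as asked, in the order asked, and still so for the second after the job is handed in, with the robot touching nothing.
It also fails if it takes over 72 s, if anything falls off the work surface, if the arm or the gripper's body presses on something with over 40 N, if the wrist force passes 120 N, or if a joint passes its speed limit or range.

## Robot

A 6-joint arm with a two-finger parallel gripper is mounted at the origin on the work surface. World frame = base frame: x ahead of the robot, y to its left, z up, the work surface at z = 0. Lengths are in m, angles in rad, forces in N, time in s.
With the tool pointing down it reaches from about 0.35 to 0.85 m from the base axis. Payload 8.1 kg.
Tool frame: the origin (TCP) lies on the centre line of the jaws, within the pads' length; the fingertips stand 17 mm ahead of it and the grasp point (between the pads) lies 2 mm behind it; z points along the fingers, y is the line along which they close (so a half turn about z gives the same grasp; the last joint's range is limited). The gripper opens to 93 mm and grips with 3 to 60 N. Pads are 15 mm wide; open, the fingers measure 128 mm over their backs; the gripper's body (75 mm by 188 mm) begins 65 mm behind the grasp point.
Start: joints at [-1.243, 0.13, 1.488, -0, 1.523, -0.085], TCP at [0.241, -0.55, 0.236] pointing down, gripper open.
Joint ranges: [-2.96, 2.96], [-0.89, 2.26], [0.02, 2.5], [-1.34, 4.48], [0, 2.73], [-2.66, 2.66]. Speed limits (rad/s): [2.39, 2.39, 2.79, 3.14, 3.14, 3.14].

## Interface

Orientations are given as a rotation vector (axis times angle).
In Python, from plant import telemetry, viewer, order gives the robot as it stands.
- The arm moves only by the tool send_rows, never from a script. Its argument "plan" is a list that holds one entry, the list of rows, each a list of 5 numbers: the closure, from -1 (fully open) to 1 (shut), then the shift along the world's x, y, z normalised to -1 to 1, where 1 is 0.2 m, then the turn about the world's z normalised to -1 to 1, where 1 is 60 degrees. A call has 1 to 20 rows; each row is the pose to reach, as a shift and turn from the pose commanded when the call began; what a row does not reach only later rows make up. A row lasts 1/12 s, in which the tool goes at most 41.7 mm and 7.16 degrees, less where a joint would pass 70% of its speed; a pose out of reach is approached as far as the arm can. A call with a number of a shift or a turn outside -1 to 1 is refused whole. A call with a gripper value outside its range is refused whole. The fingers move at their own pace and stop on an object; "force" is the grip in N (left out, the last holds). Time passes only in rows, so rows that repeat a pose let the fingers close. It gives the time, the measured TCP pose, the force, the opening and the grip force at its end, in the units of the state.
- telemetry.read_state(): the state, without advancing time (a new reading comes with each control period).
- viewer.read_camera(name): name is "scene" or "top"; returns (picture, depth): 420x560x3 uint8, blue, green, red; 420x560 float32, m along the optical axis (not along the pixel's ray), 0 where there is no reading.
- viewer.calibration(name): a dict with "camera_matrix" (3x3 intrinsics, pixels), "extrinsics" (4x4, takes a point from camera to world coordinates). Camera axes: x right, y up, looking along -z (the intrinsics and any distortion apply to the point x, -y, -z); pixel columns grow to the right and rows downward; lengths in m; the calibration is good to about 2 mm. A picture is of the moment at which its call begins. calibration takes no time and is no camera call.
- order.close_job(): hands the job in; it is judged then, once.
The state is a dict: "t": time; "q": joint angles; "dq": joint speeds; "joint_torque": joint torques, N m; "tool_pos": TCP position; "orientation": TCP orientation; "force": force on the tool from outside, world axes, zero at the start; "wrist_torque": the same for the moment, N m; "opening": finger opening in m; "gripper_force": force on a finger pad.
Only numpy, scipy, OpenCV 4.12 (cv2) and the standard library are available. Lean on these libraries where they do the work, as an engineer would, in place of code of your own. Each camera call takes 0.05 s, during which the arm holds its last target. There are 200 camera calls.

## Working session

There is one attempt and no reset: what is moved stays moved. The work goes in short steps, Python scripts to look and compute and a tool call to move; the robot and the scene stay as the last step left them, time stands still between calls to the robot, and variables do not carry over. Pictures are saved under pics/ and viewed, at most 10 in all, crops included, and the job is handed in when it is done.

Besides the shell and the picture viewer there is one more tool, called after ">>>" in YAML: its name, and indented under it one key for each argument. send_rows: Moves the arm, as the interface text tells. Scaled input: -1 to 1 covers 0.2 m each way for a shift and 60 degrees each way for a turn. Its arguments: {"type":"object","properties":{"plan":{"type":"array"},"force":{"type":"number"}},"required":["plan"]}

```bash
ls; mkdir -p pics
python3 - <<'E'
from plant import telemetry, viewer
import cv2,numpy as np
s=telemetry.read_state(); print(s)
for n in("scene","top"):
    p,d=viewer.read_camera(n); cv2.imwrite(f"pics/{n}0.png",p); np.save(f"pics/{n}0.npy",d)
    c=viewer.calibration(n); print(n,c)
E
```

```text
pics
{'t': 0.0, 'q': array([-1.24340474e+00,  1.31119767e-01,  1.48924990e+00, -4.71650238e-06,
        1.52298745e+00, -8.53894056e-02]), 'dq': array([ 1.00548273e-03, -5.40334528e-05,  2.41747055e-03,  1.30845904e-03,
       -1.26190205e-03,  1.65932860e-04]), 'joint_torque': array([ 1.87472811e-03, -5.59838998e+01, -4.91763175e+01,  7.68296281e-02,
        3.54525691e-02, -1.53044739e-04]), 'tool_pos': array([ 0.24055177, -0.54909995,  0.23462827]), 'orientation': array([-3.07320464e+00, -6.43442899e-01,  3.41705891e-04]), 'force': array([ 0.21693645,  0.11138494, -0.06032612]), 'wrist_torque': array([-0.02759887, -0.02380692,  0.00693353]), 'gripper_force': 0.0, 'opening': 0.09331176048275266}
scene {'camera_matrix': array([[453.23379872,   0.        , 283.33106094],
       [  0.        , 453.23379872, 211.03680755],
       [  0.        ,   0.        ,   1.        ]]), 'extrinsics': array([[-0.34295549, -0.52819797,  0.77678082,  1.40732707],
       [ 0.93925372, -0.18088305,  0.29169124,  0.32305383],
       [-0.01356424,  0.82963138,  0.55814674,  0.65118889],
       [ 0.        ,  0.        ,  0.        ,  1.        ]])}
top {'camera_matrix': array([[529.09126339,   0.        , 279.42459117],
       [  0.        , 529.09126339, 208.57063248],
       [  0.        ,   0.        ,   1.        ]]), 'extrinsics': array([[ 2.88432287e-02,  9.87523033e-01, -1.54810621e-01,
         4.13478918e-01],
       [-9.99568607e-01,  2.93528019e-02,  1.00627474e-03,
         3.55837651e-02],
       [ 5.53784497e-03,  1.54714813e-01,  9.87943652e-01,
         1.34207894e+00],
       [ 0.00000000e+00,  0.00000000e+00,  0.00000000e+00,
         1.00000000e+00]])}
```

View pics/scene0.png

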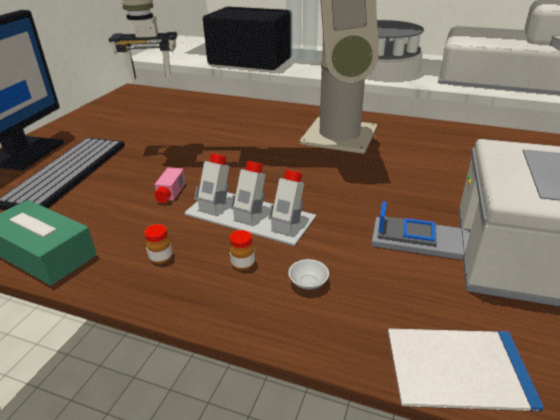

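View pics/top0.png

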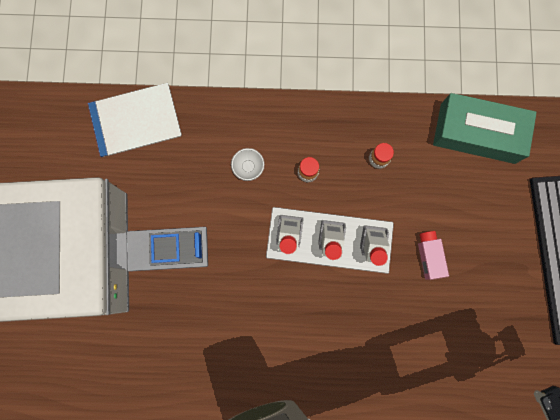

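The scene picture shows the three leaning bottles at about (213,188), (249,195) and (287,203), the jars at (158,245) and (242,250), the dish at (309,277) and the tray at (415,232). In the top picture the caps are at (288,245), (333,251) and (378,257), the rack base spans (268..392, 208..272), the tray recess is at (165,248) and the handle at (198,245).

Things that could be mistaken for my targets: the red jar caps at top (309,168) and (383,155), and the pink bottle lying at (433,255) with its cap at (428,237). I choose the three upright-leaning grey-white bottles in the rack.

```bash
cat > h.py <<'E'
import cv2,numpy as np
from plant import viewer
def cal(n):
    c=viewer.calibration(n); return c["camera_matrix"],c["extrinsics"]
def ray(n,uv):
    K,T=cal(n); uv=np.atleast_2d(uv).astype(float)
    d=np.c_[(uv[:,0]-K[0,2])/K[0,0],-(uv[:,1]-K[1,2])/K[1,1],-np.ones(len(uv))]
    return T[:3,3],d@T[:3,:3].T
def plane(n,uv,z):
    o,d=ray(n,uv); return o+d*((z-o[2])/d[:,2])[:,None]
def cloud(n,m,dep):
    v,u=np.nonzero(m&(dep>0)); o,d=ray(n,np.c_[u,v]); return o+d*dep[v,u][:,None]
def blobs(m,a=15):
    k,l,s,c=cv2.connectedComponentsWithStats(m.astype(np.uint8))
    return [(l==i,s[i],c[i]) for i in range(1,k) if s[i,4]>=a]
def col(p,h0,h1,smin=120,vmin=60):
    h=cv2.cvtColor(p,cv2.COLOR_BGR2HSV); H=h[...,0].astype(int)
    m=(H>=h0)&(H<=h1) if h0<=h1 else (H>=h0)|(H<=h1)
    return m&(h[...,1]>=smin)&(h[...,2]>=vmin)
E
python3 - <<'E'
from h import *
np.set_printoptions(precision=4,suppress=True)
for n in("top","scene"):
    p=cv2.imread(f"pics/{n}0.png");d=np.load(f"pics/{n}0.npy")
    for nm,m in(("red",col(p,172,6,170,90)),("blue",col(p,100,125,150,60))):
        for b,s,c in blobs(m,25):
            q=cloud(n,b,d); print(n,nm,c.round(1),s[4],"med",np.median(q,0),"zmax",np.percentile(q[:,2],95), "lo",q.min(0),"hi",q.max(0))
    if n=="top":
        h=cv2.cvtColor(p,cv2.COLOR_BGR2HSV)
        m=((h[...,1]<40)&(h[...,2]>110)).astype(np.uint8); m[:,:215]=0; m[:200]=0; m[300:]=0; m[:,410:]=0
        m=cv2.morphologyEx(m,cv2.MORPH_CLOSE,np.ones((25,25)))
        cs=max(cv2.findContours(m,0,1)[0],key=cv2.contourArea)
        r=cv2.minAreaRect(cs);bx=cv2.boxPoints(r); 
        for z in (0.006,0.012): print("rack",bx.round(1).tolist(),plane(n,bx,z)[:,:2])
        o=cloud(n,(m>0),d); print("rack z pcts",np.percentile(o[:,2],[5,20,30,40,50]))
        g=cv2.resize(p[195:285,90:410],None,fx=2.5,fy=2.5,interpolation=2); cv2.imwrite("pics/crop1.png",g)
        # front face of analyser & table z
        for uv in [(95,250),(112,250),(118,250),(124,250),(130,240),(140,262),(165,248)]:
            o,dd=ray(n,uv);print(uv,(o+dd[0]*d[uv[1],uv[0]]))
E
```

```text
top red [383.5 151. ] 254 med [ 0.7641 -0.2195  0.0739] zmax 0.07862331099828228 lo [ 0.7393 -0.2581 -0.0042] hi [ 0.8064 -0.1963  0.0802]
top red [308.3 164.4] 203 med [ 0.7257 -0.0327  0.0742] zmax 0.07779540546216993 lo [ 0.6975 -0.0576 -0.0044] hi [ 0.7629 -0.0131  0.0812]
top red [427.7 235.6] 126 med [ 0.5607 -0.3335  0.0378] zmax 0.04404382474363061 lo [ 0.5482 -0.3604 -0.001 ] hi [ 0.5771 -0.3186  0.0457]
top red [287.7 244.3] 223 med [0.5207 0.0126 0.1336] zmax 0.14057115649890362 lo [ 0.5037 -0.0039  0.1212] hi [0.5407 0.0308 0.144 ]
top red [332.8 250.3] 224 med [ 0.5102 -0.0905  0.1328] zmax 0.14123415264992473 lo [ 0.4928 -0.1079  0.1216] hi [ 0.5296 -0.0724  0.1447]
top red [378.2 256. ] 229 med [ 0.5    -0.1944  0.1326] zmax 0.1411936300479037 lo [ 0.4822 -0.2127  0.1205] hi [ 0.5189 -0.1769  0.1437]
top blue [ 97.2 128.7] 314 med [0.8192 0.5145 0.0097] zmax 0.014029086651329114 lo [0.7471 0.4871 0.0027] hi [0.8914 0.5435 0.0173]
top blue [197.6 244.9] 141 med [0.5183 0.228  0.0739] zmax 0.07902345489398299 lo [0.4901 0.2228 0.036 ] hi [0.5468 0.2354 0.0816]
top blue [
[... 1674 characters left out ...]
 -0.008   0.0771]
scene blue [25.  74.2] 1201 med [ 0.3543 -0.9145  0.1796] zmax 0.3748578386258528 lo [ 0.2786 -0.9297  0.1087] hi [ 0.529  -0.8927  0.3796]
scene blue [13.3 95.6] 588 med [ 0.4425 -0.9014  0.1885] zmax 0.2145129558310226 lo [ 0.3773 -0.9137  0.1596] hi [ 0.5071 -0.8897  0.2187]
scene blue [382.1 216.9] 114 med [0.5486 0.2359 0.0704] zmax 0.07608348142483654 lo [0.494  0.2284 0.0281] hi [0.5548 0.2413 0.077 ]
scene blue [418.8 229.6] 240 med [0.5207 0.3197 0.0326] zmax 0.034549305583176336 lo [ 0.4285  0.2832 -0.0022] hi [0.5527 0.3547 0.0355]
scene blue [520.7 371. ] 807 med [0.8324 0.5211 0.0088] zmax 0.010682656015545343 lo [0.7503 0.4889 0.0041] hi [0.8959 0.5475 0.0121]
```

View pics/crop1.png

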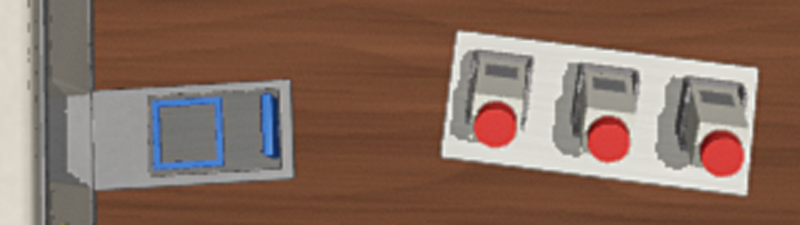

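The crop shows the three bottles, with caps at crop (495,125), (608,139) and (721,153). They are clearly in the rack and none is pink. The tray recess is at (187,133) and the handle at (269,125).

The cap position and the base rectangle disagree by about 12 mm in x, so I'll check against the scene depth.

Run:
```python
from h import *
np.set_printoptions(precision=4,suppress=True)
psi=np.deg2rad(-5.6); R=np.array([[np.cos(psi),-np.sin(psi)],[np.sin(psi),np.cos(psi)]])
for n in("scene","top"):
    p=cv2.imread(f"pics/{n}0.png");d=np.load(f"pics/{n}0.npy")
    q=cloud(n,np.ones(d.shape,bool),d)
    l=(q[:,:2]-[.5471,-.0958])@R; P=np.c_[l,q[:,2]]
    k=(abs(l[:,0])<.12)&(abs(l[:,1])<.2); P=P[k]
    b=P[(P[:,2]>.005)&(P[:,2]<.02)]; print(n,"base pct x",np.percentile(b[:,0],[1,5,50,95,99]),"y",np.percentile(b[:,1],[1,5,95,99]),"z",np.median(b[:,2]))
    for yc in(-.105,0,.105):
        s=P[abs(P[:,1]-yc)<.045]
        for z in(.06,.075,.09,.105,.115):
            t=s[abs(s[:,2]-z)<.004]
            if len(t)>5: print(yc,z,len(t),"x",np.percentile(t[:,0],[5,50,95]),"y",np.percentile(t[:,1],[3,50,97]))
# tray rim & handle by ray
p=cv2.imread("pics/top0.png")
for b,s,c in blobs(col(p,100,125,150,60),100)[1:]:
    cs=max(cv2.findContours(b.astype(np.uint8),0,1)[0],key=cv2.contourArea);bx=cv2.boxPoints(cv2.minAreaRect(cs))
    z=.034 if c[0]<180 else .076
    w=plane("top",bx,z); print(w[:,:2].tolist(),w.mean(0))
p=cv2.imread("pics/scene0.png")
for b,s,c in blobs(col(p,100,125,150,60),100):
    if c[0]>390 and c[0]<450:
        cs=max(cv2.findContours(b.astype(np.uint8),0,1)[0],key=cv2.contourArea);bx=cv2.boxPoints(cv2.minAreaRect(cs)); ap=cv2.approxPolyDP(cs,4,True)[:,0]
        print(ap.tolist(),plane("scene",ap,.034)[:,:2])
```

```text
scene base pct x [-0.0593 -0.0463  0.0368  0.0643  0.0668] y [-0.1429 -0.1199  0.1526  0.1584] z 0.006861934271777892
-0.105 0.06 120 x [-0.024   0.0254  0.0335] y [-0.1264 -0.0849 -0.0702]
-0.105 0.075 96 x [-0.0279  0.0154  0.0212] y [-0.121  -0.0875 -0.0763]
-0.105 0.09 95 x [-0.0381  0.0065  0.0119] y [-0.1223 -0.0861 -0.0762]
-0.105 0.105 81 x [-0.0365 -0.0003  0.0043] y [-0.1212 -0.0887 -0.0767]
-0.105 0.115 96 x [-0.0303 -0.0068 -0.0021] y [-0.1213 -0.0932 -0.0774]
0 0.06 125 x [-0.0246  0.0253  0.0328] y [-0.0218  0.0188  0.0349]
0 0.075 98 x [-0.0244  0.0161  0.0208] y [-0.0174  0.0128  0.0285]
0 0.09 98 x [-0.0362  0.0069  0.0134] y [-0.0172  0.014   0.0284]
0 0.105 81 x [-0.0315 -0.001   0.0042] y [-0.0156  0.013   0.028 ]
0 0.115 88 x [-0.0283 -0.0067 -0.0025] y [-0.0177  0.0121  0.0283]
0.105 0.06 136 x [-0.0234  0.0256  0.0335] y [0.0824 0.1206 0.1394]
0.105 0.075 90 x [-0.0217  0.0169  0.0211] y [0.0887 0.1155 0.133 ]
0.105 0.09 99 x [-0.0327  0.0082  0.0127] y [0.0887 0.1174 0.1331]
0.105 0.105 92 x [-0.0291 -0.0008  0.0042] y [0.0882 0.1161 0.1325]
0.105 0.115 98 x [
[... 996 characters left out ...]
.09 31 x [0.0064 0.0088 0.0118] y [0.0834 0.1097 0.1247]
0.105 0.105 53 x [-0.0475 -0.0018  0.0022] y [0.083  0.1116 0.128 ]
0.105 0.115 69 x [-0.0287 -0.0145 -0.0039] y [0.0828 0.1085 0.1272]
[[0.5464618029399964, 0.23533374529799217], [0.5468860092893293, 0.22093598173114978], [0.4894041636441801, 0.2179581539440307], [0.48898652461577274, 0.23225536174840453]] [0.5179 0.2266 0.076 ]
[[0.5425371173854636, 0.3525039875442444], [0.5479997024030817, 0.2841684059042322], [0.48144012125131314, 0.2769488779728039], [0.4760663451287366, 0.34475386716349843]] [0.512  0.3146 0.034 ]
[[405, 219], [404, 236], [433, 240], [432, 222]] [[0.4869 0.2841]
 [0.5549 0.2909]
 [0.5489 0.3532]
 [0.4789 0.3451]]
```

Each bottle sits about 14.5 mm further toward rack -x than stated, and both cameras agree. Rack yaw is -5.6° and tray yaw is about +5°. I'll grip 62 mm up each bottle, starting with the one nearest the arm (rack y = -105).

>>> send_rows:
  plan:
    - [[-1,0.7,0.88,0,-0.487],[-1,0.7,0.88,0,-0.487],[-1,0.7,0.88,0,-0.487],[-1,0.7,0.88,0,-0.487],[-1,0.7,0.88,0,-0.487],[-1,0.7,0.88,0,-0.487],[-1,0.7,0.88,0,-0.487],[-1,0.7,0.88,0,-0.487]]
  force: 8

```text
t: 0.77
tool_pos: [0.3813, -0.3725, 0.2354]
orientation: [-3.138, 0.148, 0.001]
force: [-0.4, 0.7, 0.5]
opening: 0.0927
gripper_force: 0.0
```

>>> send_rows:
  plan:
    - [[-1,0.708,0.889,0,0],[-1,0.708,0.889,0,0],[-1,0.708,0.889,0,0],[-1,0.708,0.889,0,0],[-1,0.708,0.889,0,0],[-1,0.708,0.889,0,0],[-1,0.708,0.889,0,0],[-1,0.708,0.889,0,0]]

```text
t: 1.43
tool_pos: [0.5222, -0.1963, 0.2352]
orientation: [3.138, -0.151, -0.002]
force: [0.0, -1.6, -0.2]
opening: 0.0927
gripper_force: 0.0
```

Run:
```python
from h import *
from plant import telemetry
s=telemetry.read_state();print(s["tool_pos"],s["q"],s["force"])
a,_=viewer.read_camera("scene");b,_=viewer.read_camera("top")
g=np.hstack([cv2.resize(a[60:240,140:320],(400,400)),cv2.resize(b[170:300,290:420],(400,400))]);cv2.imwrite("pics/m1.png",g)
```

```text
[ 0.52224174 -0.19627379  0.23515161] [-4.50968270e-01  1.79677649e-02  1.60710662e+00 -6.64089872e-04
  1.51735156e+00  1.21588645e+00] [ 0.02271368 -1.55941382 -0.24953787]
```

View pics/m1.png

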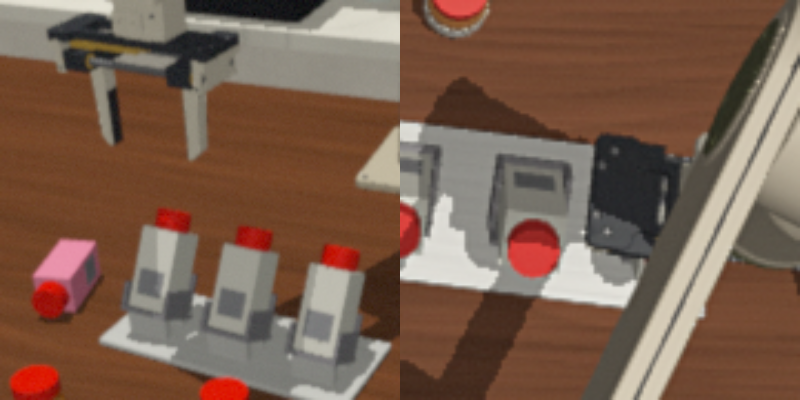

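The left half shows the open gripper above the end bottle, with that bottle's cap at about (173,220). The right half shows the arm hiding that bottle from the top camera. The alignment looks right, so I'll descend.

>>> send_rows:
  plan:
    - [[-1,0,0,-0.2,0],[-1,0,0,-0.4,0],[-1,0,0,-0.55,0],[-1,0,0,-0.65,0],[-1,0,0,-0.71,0],[-1,0,0,-0.75,0],[-1,0,0,-0.75,0]]

```text
t: 2.12
tool_pos: [0.5212, -0.1966, 0.0845]
orientation: [-3.137, 0.155, 0.003]
force: [-0.2, -0.2, 0.7]
opening: 0.0932
gripper_force: 0.0
```

>>> send_rows:
  plan:
    - [[1,0,0,0,0],[1,0,0,0,0],[1,0,0,0,0],[1,0,0,0,0],[1,0,0,0,0],[1,0,0,0,0],[1,0,0,0,0],[1,0,0,0,0]]
  force: 10

```text
t: 2.78
tool_pos: [0.5224, -0.196, 0.0858]
orientation: [3.137, -0.152, 0.0]
force: [-0.2, -0.2, 2.4]
opening: 0.0461
gripper_force: 10.0
```

>>> send_rows:
  plan:
    - [[1,0,0,0,0],[1,0,0,0,0],[1,0,0,0.04,0],[1,0,0,0.09,0],[1,0,0,0.1,0],[1,0,0,0.1,0],[1,0,0,0.1,0],[1,0,0,0.1,0],[1,0,0,0.1,0],[1,0,0,0.1,0]]
  force: 35

```text
t: 3.62
tool_pos: [0.5222, -0.1957, 0.1054]
orientation: [-3.138, 0.153, 0.001]
force: [0.3, -1.4, -0.9]
opening: 0.0456
gripper_force: 35.0
```

Run:
```python
from plant import telemetry,viewer
for i in range(6):
    s=telemetry.read_state();print(s["t"],s["force"].round(2),s["wrist_torque"].round(3),s["joint_torque"].round(2)); viewer.read_camera("scene")
```

```text
3.6167 [ 0.32 -1.42 -0.92] [-0.205 -0.048 -0.018] [ 6.200e-01 -5.250e+01 -4.603e+01  4.100e-01  2.300e-01 -2.000e-02]
3.6667 [ 0.09 -0.93 -1.56] [-0.185 -0.04  -0.017] [ 6.100e-01 -5.260e+01 -4.612e+01  4.200e-01  2.400e-01 -2.000e-02]
3.7167 [-0.39 -1.81 -1.48] [-0.207 -0.024 -0.08 ] [ 6.100e-01 -5.271e+01 -4.622e+01  4.200e-01  2.500e-01 -2.000e-02]
3.7667 [ 1.07 -1.35 -1.42] [-0.257 -0.035 -0.049] [ 6.100e-01 -5.283e+01 -4.631e+01  4.300e-01  2.700e-01 -2.000e-02]
3.8167 [ 0.93 -1.1  -1.85] [-0.289 -0.071 -0.042] [ 6.100e-01 -5.295e+01 -4.641e+01  4.400e-01  2.900e-01 -2.000e-02]
3.8667 [ 0.49 -1.57 -1.27] [-0.267 -0.045 -0.008] [ 6.300e-01 -5.303e+01 -4.649e+01  4.500e-01  2.900e-01 -2.000e-02]
```

>>> send_rows:
  plan:
    - [[1,0,0,0.04,0],[1,0,0,0.08,0],[1,0,0,0.1,0],[1,0,0,0.1,0],[1,0,0,0.1,0],[1,0,0,0.1,0]]

```text
t: 4.42
tool_pos: [0.5224, -0.1956, 0.1257]
orientation: [-3.138, 0.152, -0.0]
force: [0.3, 0.7, -1.3]
opening: 0.0457
gripper_force: 35.0
```

```bash
cat > w.py <<'E'
from plant import telemetry,viewer
import numpy as np
F=[]
for i in range(12):
    s=telemetry.read_state();F.append(np.r_[s["force"],s["wrist_torque"]]); viewer.read_camera("scene")
F=np.array(F);print(s["t"],"mean",F.mean(0).round(3),"first",F[:4].mean(0).round(2),"last",F[-4:].mean(0).round(2),s["tool_pos"].round(4))
E
python3 w.py
```

```text
4.9667 mean [-0.02   0.064 -1.575  0.055  0.029 -0.002] first [ 0.04  0.33 -1.61  0.06  0.04 -0.01] last [-0.31 -0.1  -1.69  0.05  0.03 -0.01] [ 0.5223 -0.1958  0.1256]
```

About 0.16 kg, so this one is empty. I'll put it back and move to the middle bottle.

>>> send_rows:
  plan:
    - [[1,0,0,-0.06,0],[1,0,0,-0.12,0],[1,0,0,-0.16,0],[1,0,0,-0.185,0],[1,0,0,-0.2,0],[1,0,0,-0.2,0],[1,0,0,-0.2,0]]

```text
t: 5.6
tool_pos: [0.5224, -0.1958, 0.0859]
orientation: [-3.138, 0.153, -0.0]
force: [-1.6, -0.3, 3.7]
opening: 0.0455
gripper_force: 35.0
```

>>> send_rows:
  plan:
    - [[-1,0,0,0,0],[-1,0,0,0,0],[-1,0,0,0,0],[-1,0,0,0,0],[-1,0,0,0,0],[-1,0,0,0,0],[-1,0,0,0.2,0],[-1,0,0,0.4,0],[-1,0,0,0.5,0],[-1,0,0,0.5,0]]

```text
t: 6.43
tool_pos: [0.5255, -0.1973, 0.1925]
orientation: [3.134, -0.152, 0.015]
force: [0.9, 0.0, 0.2]
opening: 0.0927
gripper_force: 0.0
```

>>> send_rows:
  plan:
    - [[-1,0.051,0.522,0,0],[-1,0.051,0.522,0,0],[-1,0.051,0.522,0,0],[-1,0.051,0.522,0,0],[-1,0.051,0.522,-0.2,0],[-1,0.051,0.522,-0.36,0],[-1,0.051,0.522,-0.45,0],[-1,0.051,0.522,-0.5,0],[-1,0.051,0.522,-0.5,0],[1,0.051,0.522,-0.5,0],[1,0.051,0.522,-0.5,0],[1,0.051,0.522,-0.5,0],[1,0.051,0.522,-0.5,0],[1,0.051,0.522,-0.5,0],[1,0.051,0.522,-0.5,0],[1,0.051,0.522,-0.5,0],[1,0.051,0.522,-0.5,0]]
  force: 10

```text
t: 7.85
tool_pos: [0.5326, -0.0916, 0.0859]
orientation: [3.137, -0.153, 0.001]
force: [0.6, -0.1, 1.2]
opening: 0.0461
gripper_force: 10.0
```

>>> send_rows:
  plan:
    - [[1,0,0,0,0],[1,0,0,0,0],[1,0,0,0.04,0],[1,0,0,0.1,0],[1,0,0,0.16,0],[1,0,0,0.19,0],[1,0,0,0.2,0],[1,0,0,0.2,0],[1,0,0,0.2,0],[1,0,0,0.2,0],[1,0,0,0.2,0]]
  force: 35

```text
t: 8.77
tool_pos: [0.532, -0.0912, 0.1249]
orientation: [-3.138, 0.153, 0.002]
force: [-0.1, -0.5, -0.7]
opening: 0.0459
gripper_force: 35.0
```

```bash
python3 w.py
```

```text
9.3167 mean [ 0.051 -0.099 -1.355  0.028  0.015 -0.014] first [ 0.26  0.04 -1.16  0.04  0.02 -0.01] last [-0.19 -0.16 -1.61  0.03 -0.   -0.03] [ 0.5325 -0.0914  0.1256]
```

About 0.15 kg, also empty. I'll return it and take the third bottle.

>>> send_rows:
  plan:
    - [[1,0,0,-0.06,0],[1,0,0,-0.12,0],[1,0,0,-0.16,0],[1,0,0,-0.185,0],[1,0,0,-0.2,0],[1,0,0,-0.2,0],[1,0,0,-0.2,0]]

```text
t: 9.95
tool_pos: [0.5327, -0.0914, 0.0859]
orientation: [-3.138, 0.153, -0.0]
force: [-1.8, 1.2, 4.1]
opening: 0.0458
gripper_force: 35.0
```

>>> send_rows:
  plan:
    - [[-1,0,0,0,0],[-1,0,0,0,0],[-1,0,0,0,0],[-1,0,0,0,0],[-1,0,0,0,0],[-1,0,0,0,0],[-1,0,0,0.2,0],[-1,0,0,0.4,0],[-1,0,0,0.5,0],[-1,0,0,0.5,0]]

```text
t: 10.78
tool_pos: [0.5359, -0.0923, 0.1923]
orientation: [3.136, -0.153, 0.015]
force: [0.9, -0.9, 0.8]
opening: 0.0931
gripper_force: 0.0
```

>>> send_rows:
  plan:
    - [[-1,0.051,0.522,0,0],[-1,0.051,0.522,0,0],[-1,0.051,0.522,0,0],[-1,0.051,0.522,0,0],[-1,0.051,0.522,-0.2,0],[-1,0.051,0.522,-0.36,0],[-1,0.051,0.522,-0.45,0],[-1,0.051,0.522,-0.5,0],[-1,0.051,0.522,-0.5,0],[1,0.051,0.522,-0.5,0],[1,0.051,0.522,-0.5,0],[1,0.051,0.522,-0.5,0],[1,0.051,0.522,-0.5,0],[1,0.051,0.522,-0.5,0],[1,0.051,0.522,-0.5,0],[1,0.051,0.522,-0.5,0],[1,0.051,0.522,-0.5,0]]
  force: 10

```text
t: 12.2
tool_pos: [0.5428, 0.0124, 0.0861]
orientation: [3.137, -0.152, 0.0]
force: [-1.6, 0.5, 2.1]
opening: 0.0458
gripper_force: 10.0
```

>>> send_rows:
  plan:
    - [[1,0,0,0,0],[1,0,0,0,0],[1,0,0,0.04,0],[1,0,0,0.1,0],[1,0,0,0.16,0],[1,0,0,0.19,0],[1,0,0,0.2,0],[1,0,0,0.2,0],[1,0,0,0.2,0],[1,0,0,0.2,0],[1,0,0,0.2,0]]
  force: 35

```text
t: 13.12
tool_pos: [0.5422, 0.0131, 0.1249]
orientation: [-3.138, 0.153, 0.002]
force: [0.2, -0.8, -3.6]
opening: 0.046
gripper_force: 35.0
```

```bash
python3 w.py
python3 - <<'E'
from h import *
a,_=viewer.read_camera("scene");b,_=viewer.read_camera("top")
g=np.hstack([cv2.resize(a[80:260,170:350],(400,400)),cv2.resize(b[170:300,250:380],(400,400))]);cv2.imwrite("pics/m2.png",g)
E
```

```text
13.6667 mean [ 0.028 -0.015 -4.591  0.035  0.047  0.011] first [ 0.12 -0.25 -3.86  0.03  0.06  0.02] last [-0.42  0.07 -5.11  0.02  0.04  0.02] [0.5427 0.013  0.1256]
```

View pics/m2.png

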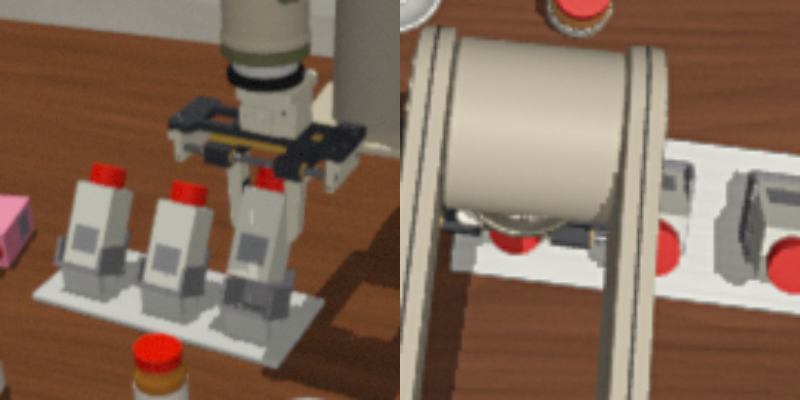

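The third bottle weighs about 0.5 kg, so it is the loaded one. The picture shows it still leaning 29° in the grip at (265,220) on the left, with the other two seated in the rack. The tool can't tilt, so I'll tip the bottle upright on clear table near (0.40, 0.12) and then regrasp it.

>>> send_rows:
  plan:
    - [[1,0,0,0.1,0],[1,0,0,0.2,0],[1,-0.1,0.08,0.22,0],[1,-0.24,0.18,0.22,0],[1,-0.4,0.3,0.22,0],[1,-0.56,0.42,0.22,0],[1,-0.68,0.5,0.15,0],[1,-0.71,0.53,0,0],[1,-0.714,0.535,-0.1,0],[1,-0.714,0.535,-0.18,0],[1,-0.714,0.535,-0.23,0],[1,-0.714,0.535,-0.26,0],[1,-0.714,0.535,-0.27,0],[1,-0.714,0.535,-0.27,0],[1,-0.714,0.535,-0.27,0]]

```text
t: 15.07
tool_pos: [0.4008, 0.12, 0.0726]
orientation: [-3.138, 0.153, -0.002]
force: [0.1, 0.4, -3.9]
opening: 0.046
gripper_force: 35.0
```

Run:
```python
from h import *
from plant import telemetry
s=telemetry.read_state();print(s["tool_pos"],s["force"])
a,d=viewer.read_camera("scene")
g=cv2.resize(a[100:240,250:450],(800,560));cv2.imwrite("pics/m3.png",g)
q=cloud("scene",col(a,172,6,170,90),d); q=q[(q[:,1]>.05)&(q[:,0]<.5)&(q[:,0]>.3)]; print(len(q),np.median(q,0),np.percentile(q[:,2],[5,95]))
```

```text
[0.40080649 0.12000107 0.07256618] [ 0.0871183   0.36572654 -3.93519087]
99 [0.39562656 0.1249472  0.11677248] [0.10952629 0.12685362]
```

View pics/m3.png

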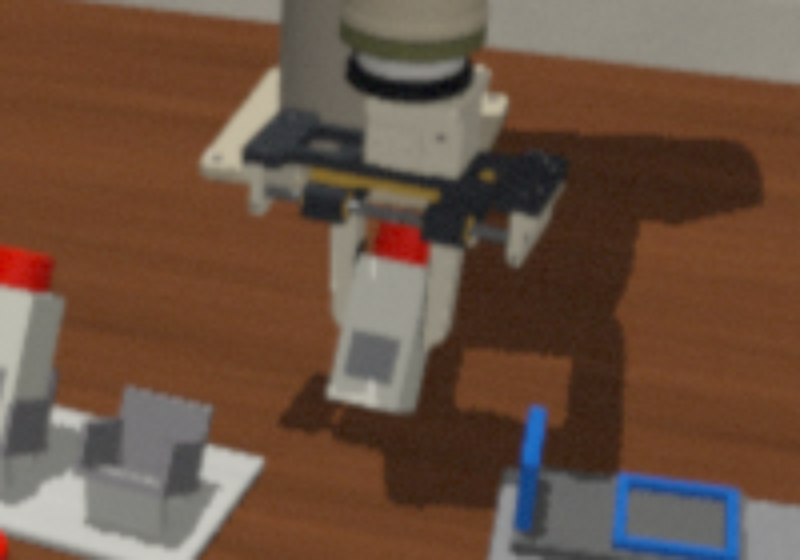

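The bottle hangs tilted about 8 mm above the table at (385,330), with clear space around it. The empty rack place shows at (150,450). I'll lower to touch.

>>> send_rows:
  plan:
    - [[1,0,0,-0.01,0],[1,0,0,-0.02,0],[1,0,0,-0.03,0],[1,0,0,-0.03,0],[1,0,0,-0.03,0]]

```text
t: 15.53
tool_pos: [0.3997, 0.12, 0.0655]
orientation: [3.138, -0.153, -0.001]
force: [-0.3, 0.3, -5.4]
opening: 0.0459
gripper_force: 35.0
```

>>> send_rows:
  plan:
    - [[1,0,0,-0.01,0],[1,0,0,-0.02,0],[1,0,0,-0.025,0],[1,0,0,-0.025,0]]

```text
t: 15.87
tool_pos: [0.4018, 0.12, 0.064]
orientation: [3.138, -0.152, 0.005]
force: [-11.2, -3.4, 25.9]
opening: 0.0456
gripper_force: 35.0
```

>>> send_rows:
  plan:
    - [[1,0,0,0.012,0],[1,0,0,0.014,0],[1,0.012,-0.001,0.016,0],[1,0.025,-0.002,0.017,0],[1,0.037,-0.004,0.018,0],[1,0.05,-0.005,0.018,0],[1,0.062,-0.006,0.018,0],[1,0.075,-0.007,0.017,0],[1,0.075,-0.007,0.017,0]]
  force: 14

```text
t: 16.62
tool_pos: [0.4155, 0.1185, 0.0638]
orientation: [3.138, -0.153, 0.001]
force: [-0.6, 1.2, -0.5]
opening: 0.0462
gripper_force: 14.0
```

```bash
cat > c.py <<'E'
from h import *
from plant import telemetry
import sys
s=telemetry.read_state();print(s["t"],s["tool_pos"].round(4),s["force"].round(1),s["gripper_force"])
a,d=viewer.read_camera("scene")
q=cloud("scene",col(a,172,6,170,90),d); q=q[(q[:,1]>.05)&(q[:,0]<.5)&(q[:,0]>.3)]; print("cap",len(q),np.median(q,0).round(4),np.percentile(q[:,2],[5,95]))
# body front face tilt: light pixels in the bottle area
m=np.ones(d.shape,bool);q=cloud("scene",m,d);x,y,z=q.T
k=(abs(y-s["tool_pos"][1])<.017)&(x>s["tool_pos"][0]-.03)&(x<s["tool_pos"][0]+.09)&(z>.015)&(z<.085);q=q[k]
if len(q)>20:
    for i in range(4):
        c=np.polyfit(q[:,2],q[:,0],1);r=abs(np.polyval(c,q[:,2])-q[:,0]);q=q[r<np.maximum(.004,np.median(r)*2)]
    print("front tilt deg",np.rad2deg(np.arctan(-c[0])).round(1),"x at z=.05",np.polyval(c,.05).round(4),len(q))
E
python3 c.py
```

```text
16.6167 [0.4155 0.1185 0.0638] [-0.6  1.2 -0.5] 13.999913935549557
cap 103 [0.4134 0.1232 0.1108] [0.10220788 0.12093388]
front tilt deg 20.4 x at z=.05 0.4406 343
```

The tipping works: tilt is down to about 18°. I'll continue.

>>> send_rows:
  plan:
    - [[1,0.012,-0.001,-0.002,0],[1,0.025,-0.002,-0.004,0],[1,0.037,-0.004,-0.007,0],[1,0.05,-0.005,-0.011,0],[1,0.062,-0.006,-0.014,0],[1,0.075,-0.007,-0.018,0],[1,0.09,-0.008,-0.021,0],[1,0.09,-0.008,-0.021,0]]

```text
t: 17.33
tool_pos: [0.4335, 0.1168, 0.0597]
orientation: [3.138, -0.153, 0.001]
force: [0.1, 0.9, 0.7]
opening: 0.046
gripper_force: 14.0
```

```bash
python3 c.py
```

```text
17.3333 [0.4335 0.1168 0.0597] [0.1 0.9 0.7] 13.99996711872518
cap 99 [0.4362 0.1217 0.1097] [0.10064076 0.13056815]
front tilt deg 8.2 x at z=.05 0.4493 313
```

>>> send_rows:
  plan:
    - [[1,0.012,-0.001,-0.002,0],[1,0.022,-0.002,-0.004,0],[1,0.022,-0.002,-0.004,0],[0,0.022,-0.002,-0.004,0],[-1,0.022,-0.002,-0.004,0],[-1,0.022,-0.002,-0.004,0],[-1,0.022,-0.002,-0.004,0],[-1,0.022,-0.002,-0.004,0],[-1,0.022,-0.002,0.02,0],[-1,0.022,-0.002,0.04,0],[-1,0.022,-0.002,0.04,0]]

```text
t: 18.3
tool_pos: [0.4382, 0.1167, 0.0691]
orientation: [-3.138, 0.153, -0.003]
force: [1.3, -0.4, 0.6]
opening: 0.0888
gripper_force: 0.0
```

```bash
python3 c.py
python3 - <<'E'
import cv2
from h import *
a,d=viewer.read_camera("scene");b,e=viewer.read_camera("top")
g=np.hstack([cv2.resize(a[110:250,270:410],(400,400)),cv2.resize(b[200:340,180:320],(400,400))]);cv2.imwrite("pics/m4.png",g)
E
```

```text
18.3 [0.4382 0.1167 0.0691] [ 1.3 -0.4  0.6] 0.0
cap 191 [0.4449 0.1225 0.1119] [0.09673458 0.1148865 ]
front tilt deg 0.3 x at z=.05 0.4561 304
```

View pics/m4.png

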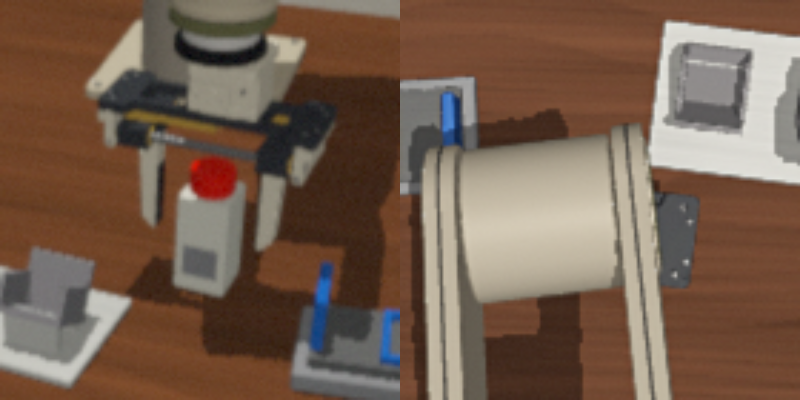

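The bottle now stands upright at (210,235) on the left, with its cap at (213,178). I'll turn the tool 90° and squeeze gently. That centres the bottle along the other axis too and gives the right grasp for the tray.

>>> send_rows:
  plan:
    - [[-1,0,0,0,0.1],[-1,0,0,0,0.2],[-1,0,0,0,0.3],[-1,0,0,0,0.4],[-1,0,0,0,0.5],[-1,0,0,0,0.6],[-1,0,0,0,0.7],[-1,0,0,0,0.75],[-1,0,0,0,0.75]]

```text
t: 19.2
tool_pos: [0.4372, 0.1166, 0.0677]
orientation: [-2.956, -1.064, 0.001]
force: [0.4, 0.5, 0.3]
opening: 0.0931
gripper_force: 0.0
```

>>> send_rows:
  plan:
    - [[-1,0,0,0,0.1],[-1,0,0,0,0.2],[-1,0,0,0,0.3],[-1,0,0,0,0.4],[-1,0,0,0,0.5],[-1,0,0,0,0.6],[-1,0,0,0,0.7],[-1,0,0,0,0.75],[-1,0,0,0,0.75],[1,0,0,0,0.75],[1,0,0,0,0.75],[1,0,0,0,0.75],[1,0,0,0,0.75],[1,0,0,0,0.75],[1,0,0,0,0.75],[1,0,0,0,0.75],[1,0,0,0,0.75],[1,0,0,0,0.75]]
  force: 10

```text
t: 20.7
tool_pos: [0.4364, 0.1167, 0.0676]
orientation: [-2.326, -2.11, 0.002]
force: [-5.6, 1.1, 4.3]
opening: 0.0477
gripper_force: 10.0
```

>>> send_rows:
  plan:
    - [[1,0,0,0,0],[1,0,0,0,0],[1,0,0,0,0],[1,0,0,0.05,0],[1,0,0,0.2,0],[1,0,0,0.35,0],[1,0,0,0.45,0.18],[1,0,0,0.45,0.18],[1,0,0,0.45,0.18],[1,0,0,0.45,0.18]]
  force: 30

```text
t: 21.53
tool_pos: [0.4373, 0.1165, 0.1579]
orientation: [2.12, 2.318, 0.0]
force: [0.1, -0.3, -4.9]
opening: 0.0461
gripper_force: 30.0
```

Run:
```python
from h import *
from plant import telemetry
s=telemetry.read_state();t=s["tool_pos"];print(s["t"],t.round(4),s["force"].round(1),s["opening"],s["orientation"])
for n in("scene","top"):
    a,d=viewer.read_camera(n)
    for b,st,c in blobs(col(a,172,6,170,90),30):
        q=cloud(n,b,d); m=np.median(q,0)
        if np.hypot(*(m[:2]-t[:2]))<.06: 
            top=q[q[:,2]>np.percentile(q[:,2],95)-.006]; print(n,"cap",c,m.round(4),"top lo/hi",np.percentile(top,[2,98],0).round(4).tolist())
    q=cloud(n,np.ones(d.shape,bool),d)
    k=(np.hypot(q[:,0]-t[0],q[:,1]-t[1])<.045)&(q[:,2]>t[2]-.068)&(q[:,2]<t[2]-.025);q=q[k]
    if len(q)>30: print(n,"body lo/hi",np.percentile(q,[2,98],0).round(4).tolist(),len(q))
cv2.imwrite("pics/x.png",a)
```

```text
21.5333 [0.4373 0.1165 0.1579] [ 0.1 -0.3 -4.9] 0.04610240767568455 [2.12035030e+00 2.31764666e+00 3.18586444e-04]
scene body lo/hi [[0.4273, 0.0996, 0.091], [0.4657, 0.144, 0.1317]] 318
```

Comparing the held bottle with the TCP shows the scene camera reads about +3.5 mm in x and +3 mm in y. With that correction the two views agree on the seat at about (0.513, 0.3145).

>>> send_rows:
  plan:
    - [[1,0,0.08,0.1,0],[1,0.06,0.22,0.15,0],[1,0.14,0.38,0.15,0],[1,0.2,0.54,0.15,0],[1,0.27,0.7,0.15,0],[1,0.33,0.85,0.15,0],[1,0.37,0.95,0.12,0],[1,0.381,0.99,0,0],[1,0.381,0.99,-0.12,0],[1,0.381,0.99,-0.2,0],[1,0.381,0.99,-0.24,0],[1,0.381,0.99,-0.24,0],[1,0.381,0.99,-0.24,0]]

```text
t: 22.72
tool_pos: [0.5132, 0.3142, 0.1093]
orientation: [-2.118, -2.319, 0.002]
force: [0.0, -0.1, -3.6]
opening: 0.0456
gripper_force: 30.0
```

Run:
```python
from h import *
from plant import telemetry
s=telemetry.read_state();t=s["tool_pos"];print(s["t"],t.round(4),s["force"].round(1))
a,d=viewer.read_camera("scene");b,e=viewer.read_camera("top")
q=cloud("scene",np.ones(d.shape,bool),d)
k=(np.hypot(q[:,0]-t[0],q[:,1]-t[1])<.036)&(q[:,2]>.05)&(q[:,2]<.09);q=q[k];print("body",np.percentile(q,[2,98],0).round(4).tolist())
g=np.hstack([cv2.resize(a[140:280,360:500],(400,400)),cv2.resize(b[190:310,110:230],(400,400))]);cv2.imwrite("pics/m5.png",g)
```

```text
22.7167 [0.5132 0.3142 0.1093] [ 0.  -0.1 -3.6]
body [[0.5079, 0.2934, 0.0512], [0.5408, 0.341, 0.0888]]
```

View pics/m5.png

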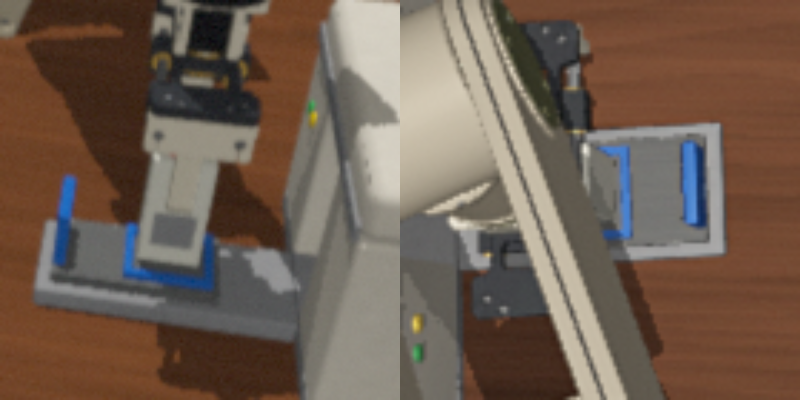

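The left half shows the bottle just above the blue rim and centred on it: bottle bottom at (137..207, 262), rim at (124..215, 270). The right half shows the near rim edge clear of the bottle. I'll lower it.

>>> send_rows:
  plan:
    - [[1,0,0,-0.02,0],[1,0,0,-0.04,0],[1,0,0,-0.055,0],[1,0,0,-0.065,0],[1,0,0,-0.07,0],[1,0,0,-0.07,0],[1,0,0,-0.07,0]]

```text
t: 23.4
tool_pos: [0.5136, 0.3147, 0.0958]
orientation: [2.118, 2.321, 0.0]
force: [0.3, -0.2, -4.2]
opening: 0.0456
gripper_force: 30.0
```

>>> send_rows:
  plan:
    - [[1,0,0,-0.004,0],[1,0,0,-0.008,0],[1,0,0,-0.008,0],[1,0,0,-0.008,0]]

```text
t: 23.73
tool_pos: [0.5136, 0.3149, 0.0957]
orientation: [-2.118, -2.321, -0.001]
force: [-6.3, -1.8, 6.3]
opening: 0.0459
gripper_force: 30.0
```

Contact came at the expected floor height. I'll release and rise.

>>> send_rows:
  plan:
    - [[0.3,0,0,0.004,0],[-1,0,0,0.004,0],[-1,0,0,0.004,0],[-1,0,0,0.004,0],[-1,0,0,0.004,0],[-1,0,0,0.004,0],[-1,0,0,0.2,0],[-1,0,0,0.4,0],[-1,0,0,0.55,0],[-1,0,-0.2,0.6,0],[-1,0,-0.4,0.6,0],[-1,0.02,-0.6,0.6,0],[-1,0.04,-0.8,0.6,0],[1,0.04,-0.8,0.6,0],[1,0.04,-0.8,0.6,0]]

```text
t: 24.98
tool_pos: [0.5219, 0.1527, 0.2145]
orientation: [2.122, 2.316, 0.001]
force: [-0.0, 1.5, 0.9]
opening: 0.0839
gripper_force: 0.0
```

Run:
```python
from h import *
from plant import telemetry
s=telemetry.read_state();t=s["tool_pos"];print(s["t"],t.round(4),s["force"].round(1))
a,d=viewer.read_camera("scene");b,e=viewer.read_camera("top")
for p,n in((a,"scene"),(b,"top")):
    dd=d if n=="scene" else e
    for bb,st,c in blobs(col(p,100,125,150,60),40):
        q=cloud(n,bb,dd);m=np.median(q,0)
        if .2<m[1]<.42 and m[0]<.6: print(n,c,st[4],m.round(4),np.percentile(q,[3,97],0).round(4).tolist())
g=np.hstack([cv2.resize(a[140:280,360:500],(400,400)),cv2.resize(b[190:310,110:230],(400,400))]);cv2.imwrite("pics/m6.png",g)
```

```text
24.9833 [0.5219 0.1527 0.2145] [-0.   1.5  0.9]
scene [382.23076923 216.56153846] 130 [0.549  0.2361 0.0711] [[0.4958, 0.2298, 0.032], [0.5531, 0.2413, 0.0759]]
scene [418.40677966 233.10734463] 177 [0.5424 0.3204 0.0324] [[0.4855, 0.2852, 0.0278], [0.5507, 0.3537, 0.0345]]
```

View pics/m6.png

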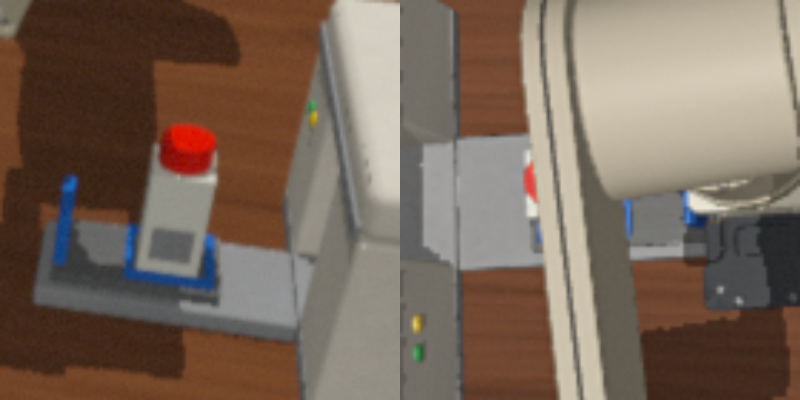

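The bottle stands upright inside the rim, with its cap at (188,148) and the rim at (125..215, 270) in the left half. Next I'll close the gripper and lower it behind the handle.

>>> send_rows:
  plan:
    - [[1,0.025,0,-0.2,0],[1,0.025,0,-0.4,0],[1,0.025,0,-0.55,0],[1,0.025,0,-0.68,0],[1,0.025,0,-0.75,0],[1,0.025,0,-0.75,0],[1,0.01,0.15,-0.75,0],[1,0.005,0.24,-0.75,0],[1,0.005,0.26,-0.75,0],[1,0.005,0.26,-0.75,0]]
  force: 20

```text
t: 25.92
tool_pos: [0.523, 0.2089, 0.0656]
orientation: [2.113, 2.324, 0.003]
force: [-0.3, -0.4, -0.5]
opening: 0.0096
gripper_force: 0.0
```

>>> send_rows:
  plan:
    - [[1,-0.001,0.015,0,0],[1,-0.003,0.035,0,0],[1,-0.005,0.06,0,0],[1,-0.008,0.09,0,0],[1,-0.01,0.12,0,0],[1,-0.013,0.15,0,0],[1,-0.016,0.18,0,0],[1,-0.018,0.21,0,0],[1,-0.021,0.24,0,0],[1,-0.024,0.27,0,0],[1,-0.026,0.3,0,0],[1,-0.029,0.33,0,0],[1,-0.031,0.36,0,0],[1,-0.034,0.39,0,0],[1,-0.037,0.42,0,0],[1,-0.039,0.44,0,0],[1,-0.04,0.455,0,0],[1,-0.04,0.46,0,0],[1,-0.04,0.46,0,0]]

```text
t: 27.5
tool_pos: [0.5141, 0.299, 0.064]
orientation: [-2.117, -2.32, 0.001]
force: [-0.2, 0.3, -0.2]
opening: 0.0004
gripper_force: 0.0
```

```bash
cat > t.py <<'E'
from h import *
from plant import telemetry
s=telemetry.read_state();t=s["tool_pos"];print(s["t"],t.round(4),s["force"].round(1))
a,d=viewer.read_camera("scene")
for nm,m in(("blue",col(a,100,125,150,60)),("red",col(a,172,6,170,90))):
    for bb,st,c in blobs(m,30):
        q=cloud("scene",bb,d);m=np.median(q,0)
        print(nm,c.round(0),st[4],m.round(4),np.percentile(q,[3,97],0).round(3).tolist())
cv2.imwrite("pics/m7.png",cv2.resize(a[120:300,330:560],None,fx=3,fy=3))
E
python3 t.py
```

```text
27.5 [0.5141 0.299  0.064 ] [-0.2  0.3 -0.2]
blue [25. 74.] 1202 [ 0.3554 -0.914   0.1733] [[0.287, -0.924, 0.112], [0.511, -0.898, 0.377]]
blue [13. 96.] 586 [ 0.4427 -0.9015  0.1886] [[0.386, -0.909, 0.164], [0.498, -0.894, 0.215]]
blue [419. 226.] 109 [0.5424 0.3181 0.0587] [[0.518, 0.313, 0.031], [0.545, 0.323, 0.075]]
blue [449. 238.] 127 [0.5382 0.3774 0.0324] [[0.479, 0.367, 0.028], [0.543, 0.419, 0.035]]
blue [521. 371.] 801 [0.8313 0.521  0.0089] [[0.757, 0.495, 0.007], [0.891, 0.543, 0.011]]
red [218. 158.] 143 [ 0.5139 -0.185   0.1281] [[0.26, -0.341, -0.002], [0.522, -0.171, 0.138]]
red [254. 167.] 152 [ 0.5245 -0.0821  0.1282] [[0.275, -0.208, -0.002], [0.533, -0.067, 0.139]]
red [162. 195.] 220 [ 0.5702 -0.3319  0.027 ] [[0.549, -0.357, -0.001], [0.576, -0.316, 0.041]]
red [465. 197.] 277 [0.52   0.398  0.1403] [[0.493, 0.381, 0.124], [0.529, 0.414, 0.143]]
red [155. 232.] 335 [ 0.7678 -0.2125  0.0725] [[0.659, -0.305, -0.002], [0.786, -0.193, 0.075]]
red [240. 239.] 335 [ 0.7278 -0.0299  0.0727] [[0.628, -0.094, -0.001], [0.745, -0.01, 0.075]]
```

>>> send_rows:
  plan:
    - [[1,-0.001,0.015,0,0],[1,-0.003,0.035,0,0],[1,-0.005,0.055,0,0],[1,-0.007,0.075,0,0],[1,-0.009,0.095,0,0],[1,-0.01,0.11,0,0],[1,-0.011,0.12,0,0],[1,-0.011,0.12,0,0]]

```text
t: 28.22
tool_pos: [0.5122, 0.3233, 0.0642]
orientation: [-2.117, -2.321, -0.001]
force: [0.3, -0.5, -0.3]
opening: 0.0003
gripper_force: 0.0
```

>>> send_rows:
  plan:
    - [[1,-0.001,0.01,0,0],[1,-0.002,0.02,0,0],[1,-0.003,0.03,0,0],[1,-0.003,0.03,0,0]]

```text
t: 28.55
tool_pos: [0.5117, 0.329, 0.0643]
orientation: [-2.118, -2.32, -0.001]
force: [-0.4, -0.9, 0.2]
opening: 0.0002
gripper_force: 0.1
```

>>> send_rows:
  plan:
    - [[1,-0.001,0.01,0,0],[1,-0.002,0.02,0,0],[1,-0.003,0.03,0,0],[1,-0.003,0.03,0,0]]

```text
t: 28.88
tool_pos: [0.5112, 0.3351, 0.0644]
orientation: [-2.118, -2.321, -0.001]
force: [-0.5, -1.3, -0.7]
opening: 0.0002
gripper_force: 0.1
```

>>> send_rows:
  plan:
    - [[1,0,0.005,0,0],[1,-0.001,0.01,0,0],[1,-0.001,0.015,0,0],[1,-0.001,0.015,0,0]]

```text
t: 29.22
tool_pos: [0.5109, 0.3379, 0.0644]
orientation: [-2.118, -2.321, -0.0]
force: [-0.5, -1.0, 0.6]
opening: 0.0003
gripper_force: 0.5
```

```bash
python3 t.py | grep -E "^2|\[4"
```

```text
29.2167 [0.5109 0.3379 0.0644] [-0.5 -1.   0.6]
blue [437. 229.] 118 [0.539  0.3562 0.0559] [[0.516, 0.351, 0.031], [0.543, 0.361, 0.077]]
blue [460. 236.] 77 [0.5133 0.4092 0.0322] [[0.472, 0.404, 0.027], [0.539, 0.42, 0.035]]
red [476. 199.] 30 [0.5141 0.4216 0.1342] [[0.504, 0.419, 0.125], [0.52, 0.425, 0.143]]
```

>>> send_rows:
  plan:
    - [[1,0,0.005,0,0],[1,-0.001,0.01,0,0],[1,-0.001,0.015,0,0],[1,-0.001,0.015,0,0]]

```text
t: 29.6
tool_pos: [0.5108, 0.3408, 0.0643]
orientation: [-2.118, -2.32, -0.0]
force: [0.7, -1.9, 1.0]
opening: 0.0005
gripper_force: 0.5
```

>>> send_rows:
  plan:
    - [[1,0,0.005,0,0],[1,-0.001,0.01,0,0],[1,-0.001,0.015,0,0],[1,-0.001,0.015,0,0]]

```text
t: 29.93
tool_pos: [0.5105, 0.3439, 0.0642]
orientation: [-2.118, -2.321, -0.0]
force: [0.1, -0.8, 0.5]
opening: 0.0004
gripper_force: 0.5
```

>>> send_rows:
  plan:
    - [[1,0,0.005,0,0],[1,-0.001,0.01,0,0],[1,-0.001,0.015,0,0],[1,-0.001,0.015,0,0]]

```text
t: 30.27
tool_pos: [0.5104, 0.3457, 0.0642]
orientation: [2.117, 2.32, -0.002]
force: [-0.0, -6.6, 2.4]
opening: 0.0003
gripper_force: 3.4
```

>>> send_rows:
  plan:
    - [[1,0,0.005,0,0],[1,-0.001,0.01,0,0],[1,-0.001,0.01,0,0]]

```text
t: 30.52
tool_pos: [0.5104, 0.3458, 0.0643]
orientation: [2.117, 2.318, -0.006]
force: [-1.7, -16.1, 7.0]
opening: 0.0006
gripper_force: 8.0
```

The stop is met: force rose to 16 N with no further travel. I'll back off, rise clear and check.

>>> send_rows:
  plan:
    - [[1,0.002,-0.03,0,0],[1,0.01,-0.1,0,0],[1,0.02,-0.25,0,0],[1,0.03,-0.35,0.1,0],[1,0.03,-0.4,0.3,0],[1,0,-0.5,0.5,0],[1,-0.3,-0.6,0.7,0],[1,-0.5,-0.6,0.8,0],[1,-0.5,-0.6,0.8,0],[1,-0.5,-0.6,0.8,0]]

```text
t: 31.35
tool_pos: [0.4083, 0.2287, 0.2294]
orientation: [2.115, 2.32, 0.011]
force: [1.0, -0.1, 0.2]
opening: 0.0006
gripper_force: 0.0
```

```bash
python3 t.py
python3 - <<'E'
from h import *
b,e=viewer.read_camera("top");a=cv2.imread("pics/m7.png")
for bb,st,c in blobs(col(b,172,6,170,90),30): print(c.round(1),np.median(cloud("top",bb,e),0).round(4))
s,_=viewer.read_camera("scene")
cv2.imwrite("pics/m8.png",np.hstack([cv2.resize(s[120:280,180:340],(400,400)),cv2.resize(s[140:260,410:530],(400,400))]))
E
```

```text
31.35 [0.4083 0.2287 0.2294] [ 1.  -0.1  0.2]
blue [25. 74.] 1196 [ 0.354  -0.9142  0.1821] [[0.286, -0.924, 0.112], [0.513, -0.898, 0.377]]
blue [13. 96.] 587 [ 0.4429 -0.9015  0.1883] [[0.387, -0.909, 0.163], [0.498, -0.894, 0.216]]
blue [440. 225.] 187 [0.5298 0.3623 0.0632] [[0.488, 0.357, 0.033], [0.542, 0.369, 0.076]]
blue [464. 236.] 64 [0.5066 0.4164 0.0324] [[0.475, 0.412, 0.029], [0.538, 0.421, 0.034]]
blue [521. 371.] 803 [0.8322 0.5208 0.0089] [[0.757, 0.495, 0.007], [0.891, 0.543, 0.011]]
red [218. 158.] 140 [ 0.5142 -0.1855  0.1288] [[0.26, -0.342, -0.002], [0.523, -0.17, 0.139]]
red [255. 167.] 153 [ 0.5242 -0.0815  0.1285] [[0.274, -0.206, -0.002], [0.533, -0.066, 0.139]]
red [162. 195.] 221 [ 0.5702 -0.3314  0.0264] [[0.55, -0.352, 0.001], [0.576, -0.316, 0.041]]
red [155. 232.] 337 [ 0.7677 -0.2119  0.0725] [[0.66, -0.306, -0.002], [0.786, -0.193, 0.075]]
red [240. 238.] 335 [ 0.728  -0.0297  0.0729] [[0.627, -0.096, -0.001], [0.745, -0.01, 0.075]]
[383.5 151.1] [ 0.7642 -0.2191  0.0737]
[308.5 164.6] [ 0.7252 -0.0336  0.0741]
[427.8 235.6] [ 0.5609 -0.3333  0.0387]
[332.  250.2] [ 0.5104 -0.0885  0.1325]
[377.3 255.9] [ 0.5    -0.1923  0.1332]
```

View pics/m8.png

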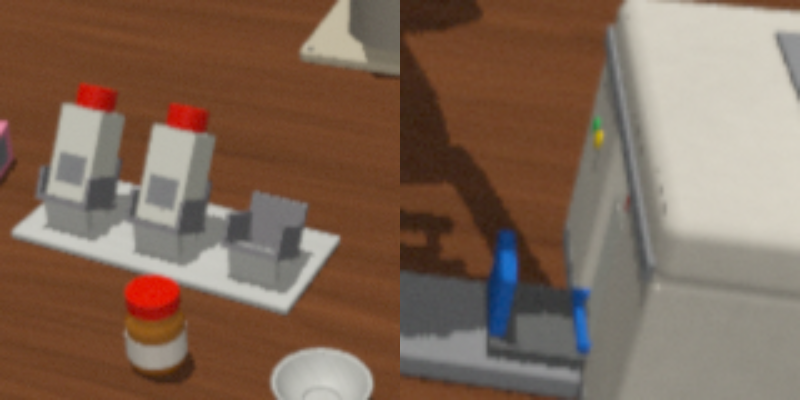

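The left half shows the two empty bottles leaning in their places (caps at (97,97) and (187,117)), with the jar and dish untouched. The right half shows the tray fully home, with the handle at (503,285) and the bottle inside the bay (cap just visible at (630,203)). I'll hand in the job.

```bash
python3 -c "
from plant import order
print(order.close_job())"
```

```text
the job is handed in; nothing more can be done
None
```

I handed the job in at about 31 s of the 72 s allowed: the heavy bottle (about 0.5 kg, from rack place y = +105 mm) was set upright in the tray recess, the tray was pushed to its stop, and both empty bottles lean in their rack places with the jars and dish undisturbed.

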